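Load the welder's kit rack from the stock rack

ROBOT

A 7-joint arm with a two-finger parallel gripper is mounted at the origin on the work surface. World frame = base frame: x ahead of the robot, y to its left, z up, the work surface at z = 0. Lengths are in m, angles in rad, forces in N, time in s.
With the tool pointing down it reaches from about 0.4 to 0.875 m from the base axis. Payload 19.3 kg.
Tool frame: the origin (TCP) lies on the centre line of the jaws, within the pads' length; the fingertips stand 14 mm ahead of it and the grasp point (between the pads) lies 5 mm behind it; y points along the fingers, x is the direction in which the jaws open and shut, and the axes are right-handed (so a half turn about y gives the same grasp; the last joint's range is limited). The gripper opens to 85 mm and grips with 20 to 120 N. Pads are 22 mm wide; open, the fingers measure 114 mm over their backs; the gripper's body (76 mm by 85 mm) begins 54 mm behind the grasp point. The pads swing forward as they close: fully open they stand 13 mm farther back than shut.
Start: joints at [-1.245, 0.521, -0.036, 1.599, 0.021, 1.021, -0.113], TCP at [0.241, 0.577, 0.211] pointing down, gripper open.
Joint ranges: [-2.91, 2.91], [-0.3, 2.13], [-1.5, 1.42], [0.17, 2.43], [-1.26, 4.41], [0.16, 1.93], [-2.52, 2.52]. Speed limits (rad/s): [1.89, 1.89, 2.39, 2.39, 3.01, 3.01, 3.01].

INTERFACE

Orientations are given as [roll, pitch, yaw] about the fixed x, y, z axes, in that order (R = Rz(yaw) Ry(pitch) Rx(roll)).
In Python, from workcell import monitor, grab_frame, workorder gives the robot as it stands.
- The arm moves only by the tool drive_tool, never from a script. Its argument "steps" is one flat list of numbers, 5 for each row, row after row: the finger opening in mm, from 0 to 85.4, then the shift along the world's x, y, z in mm, then the turn about the world's z in degrees. In form: [fingers, tx, ty, tz, twist, fingers, tx, ty, tz, twist, ...]. A call has exactly 5 rows; each row shifts and turns the commanded pose from where the row before left it; what a row does not reach is not made up. A row lasts 1/12 s, in which the tool goes at most 41.7 mm and 7.16 degrees, less where a joint would pass 70% of its speed; a pose out of reach is approached as far as the arm can. A call is refused whole if a number of a shift passes 41.7 or a number of a turn 7.16, either way. A call with a gripper value outside its range is refused whole. The fingers move at their own pace and stop on an object; "grip_force" is the grip in N (left out, the last holds). Time passes only in rows, so rows that do not move let the fingers close, or fill a call up. It gives the time, the measured TCP pose, the force and the opening at its end, in the units of the state.
- monitor.observe(): the state, without advancing time (a new reading comes with each control period).
- grab_frame(name): name is "scene" or "top" or "wrist"; returns a dict with "frame" (400x640x3 uint8, red, green, blue), "vertical_fov" (degrees; the focal length in pixels is half the picture's height over the tangent of half this angle, whatever the lens; pixels are square), "cx", "cy" (the principal point, pixels), "xyz" and "orientation" of the camera in the world. Camera axes: x right, y down, z forward; pixel columns grow to the right and rows downward; lengths in m; the calibration is good to about 2 mm. A picture is of the moment at which its call begins. There is no depth.
- workorder.job_done(): hands the job in, once; it reports no verdict.
The state is a dict: "clock": time; "qpos": joint angles; "qd": joint speeds; "joint_efforts": joint torques, N m; "position": TCP position; "tool_rot": TCP orientation; "force": force on the tool from outside, world axes, zero at the start; "moment": the same for the moment, N m; "grip_width": finger opening in m.
Only numpy, scipy, OpenCV 4.12 (cv2) and the standard library are available. Lean on these libraries where they do the work, as an engineer would, in place of code of your own. Each camera call takes 0.05 s, during which the arm holds its last target. There are 200 camera calls.

TASK

Move the four steel parts from the stock rack to the kit rack, each standing upright and fully down in the pocket of its own shape (flanged boss in the round one, coupling nut in the hexagonal one, square tube in the square one, flat lug in the oblong one). Fill the pockets in order along the row, beginning with the one next to the post with the black ball, and let go of each part before going on to the next. Set the parts down without dropping or tipping any over, do not push the spray can about, and leave all four seated in their pockets.

Things in the scene. Friction and masses are not known exactly. Their poses are not given: they have to be found in the camera images.
- boss: Round bare steel boss, 60 mm tall: foot flange 60 mm across and 12 mm thick, above it a stem 32 mm across with a dark bore in its top; 0.3 to 0.6 kg. Stands loose in the stock rack's row, its underside 12 mm above the table, turned up to 0.2 rad off the rack. Stock rack: green tray 460 x 100 mm, lips 8 mm above its floor, parts in any order 100 mm apart. Origin: centre of its underside, z up.
- hexnut: Long hexagonal coupling nut of bare steel standing on end, 46 mm across flats, 53 mm across corners, 60 mm tall, with a dark bore in its top; 0.35 to 0.65 kg. Stands loose in the stock rack's row, its underside 12 mm above the table, turned up to 0.2 rad off the rack. Origin: centre of its underside, z up. Two flats face +x and -x of its own frame.
- tube: Offcut of square steel tube standing on end, 40 x 40 mm outside, 4 mm wall, 60 mm tall, open at the top; 0.2 to 0.36 kg. Stands loose in the stock rack's row, its underside 12 mm above the table, turned up to 0.2 rad off the rack. Origin: centre of its underside, z up. x and y are square to its sides.
- lug: Flat steel lug standing on edge: 20 mm thick (own x), 64 mm long (own y), 60 mm tall, a dark hole in each broad face; 0.35 to 0.65 kg. Stands loose in the stock rack's row, its underside 12 mm above the table, turned up to 0.2 rad off the rack. Origin: centre of its underside, z up.
- pocket_round: Round pocket for the flanged boss: plain metal, dark floor, 76 mm inner and 84 mm outer diameter. Fixed on the kit rack, its underside 12 mm above the table. Floor 4 mm thick (a seated part's underside is 4 mm above this origin), rim 14 mm above the origin, walls 4 mm. Origin: centre of its underside, z up, y along the row of pockets.
- pocket_hex: Hexagonal pocket for the coupling nut: plain metal, dark floor, 62 mm across flats inside, 70 mm outside; flats face its +x and -x. Fixed on the kit rack, its underside 12 mm above the table. Floor 4 mm thick (a seated part's underside is 4 mm above this origin), rim 14 mm above the origin, walls 4 mm. Origin: centre of its underside, z up, y along the row of pockets.
- pocket_square: Square pocket for the tube offcut: plain metal, dark floor, 56 x 56 mm inside, 64 x 64 mm outside. Fixed on the kit rack, its underside 12 mm above the table. Floor 4 mm thick (a seated part's underside is 4 mm above this origin), rim 14 mm above the origin, walls 4 mm. Origin: centre of its underside, z up, y along the row of pockets.
- pocket_oblong: Oblong pocket for the flat lug: plain metal, dark floor, 36 mm (x) by 80 mm (y, along the row) inside, 44 x 88 mm outside. Fixed on the kit rack, its underside 12 mm above the table. Floor 4 mm thick (a seated part's underside is 4 mm above this origin), rim 14 mm above the origin, walls 4 mm. Origin: centre of its underside, z up, y along the row of pockets.
- post: Steel post, 62 mm tall, with a black ball (24 mm), fixed on the kit rack at one end (either) of the row of pockets, 66 mm beyond the end pocket's centre: loading starts here. Kit rack: flat green base, 460 x 100 x 12 mm, four pockets in any order at 100 mm spacing, roughly parallel to the stock rack, nearer to the robot or farther. Origin: centre of its foot, 12 mm above the table.
- can: Bare aluminium spray can, 54 mm diameter, 150 mm tall, white cap, standing upright on the table to the robot's left of the racks; a bystander. Origin: centre of its underside.
There are look-alikes about, which are no part of the job. What is shaped like the lug but brown or yellow is not meant.

How it is judged:
By the outcome, as a careful person would: the job done as asked, in the order asked, and still so for the second after the job is handed in, with the robot touching nothing.
It also fails if it takes over 106 s, if anything falls off the work surface, if the arm or the gripper's body presses on something with over 40 N, if the wrist force passes 120 N, or if a joint passes its speed limit or range.

## Working session

There is one attempt and no reset: what is moved stays moved. The work goes in short steps, Python scripts to look and compute and a tool call to move; the robot and the scene stay as the last step left them, time stands still between calls to the robot, and variables do not carry over. Pictures are saved under pics/ and viewed, about 12 in all and at most 16, crops included, and the job is handed in when it is done.

Besides the shell and the picture viewer there is one more tool, called after "Call:" as a command line: name --argument value ..., lists and objects as JSON in quotes. drive_tool: Moves the arm, as the interface text tells. Its arguments: {"type":"object","properties":{"steps":{"type":"array"},"grip_force":{"type":"number"}},"required":["steps"]}

```bash
mkdir -p pics; ls; cat > h.py <<'E'
import numpy as np, cv2
from scipy.spatial.transform import Rotation as R
from workcell import monitor, grab_frame, workorder
def cam(n,save=None):
    f=grab_frame(n)
    if save: cv2.imwrite('pics/'+save,f['frame'][:,:,::-1])
    f['f']=f['frame'].shape[0]/2/np.tan(np.radians(f['vertical_fov'])/2)
    o=np.array(f['orientation']); f['R']=R.from_euler('xyz',o).as_matrix() if o.shape==(3,) else (o if o.shape==(3,3) else None)
    return f
def ray(f,u,v,z):
    d=f['R']@np.array([(u-f['cx'])/f['f'],(v-f['cy'])/f['f'],1]); p=np.array(f['xyz']); return p+d*(z-p[2])/d[2]
def proj(f,p):
    c=f['R'].T@(np.array(p)-f['xyz']); return [f['cx']+f['f']*c[0]/c[2],f['cy']+f['f']*c[1]/c[2]]
E
python3 - <<'E'
from h import *
print(monitor.observe())
for n in ['top','scene']:
    f=cam(n,n+'0.png'); print(n,{k:f[k] for k in f if k not in('frame',)})
E
```

```text
pics
{'clock': 0.0, 'qpos': array([-1.24522709,  0.52201551, -0.03633176,  1.599947  ,  0.0211959 ,
        1.02109084, -0.11277662]), 'qd': array([-0.00063804, -0.00126135, -0.00086666, -0.00154651, -0.00069225,
        0.00130499, -0.00139701]), 'joint_efforts': array([-3.57383260e-04, -9.27084732e+01,  1.98006526e+00, -3.69927621e+01,
        1.78903830e-02,  8.42278154e-03,  1.19026681e-04]), 'position': array([0.24085207, 0.57637373, 0.2101466 ]), 'tool_rot': array([-1.57086555e+00,  1.07367433e-03,  1.17504099e+00]), 'force': array([-0.204241  , -0.17316833,  0.35286582]), 'moment': array([-0.06697743, -0.01577842, -0.02059399]), 'grip_width': 0.0852624422774468}
top {'vertical_fov': 48.703139365846496, 'cx': 322.2582208885625, 'cy': 203.10725454000703, 'xyz': array([0.4618069 , 0.08140504, 1.00821133]), 'orientation': array([-2.97635791,  0.02322905, -1.5455435 ]), 'f': np.float64(441.89001754478136), 'R': array([[ 0.02524333, -0.98616175,  0.16385294],
       [-0.99941147, -0.02108698,  0.02705654],
       [-0.02322696, -0.16443951, -0.98611366]])}
scene {'vertical_fov': 47.510702192832795, 'cx': 321.6619162726543, 'cy': 204.86919517715276, 'xyz': array([1.22482792, 0.47062547, 0.63974395]), 'orientation': array([-2.2837227 ,  0.00834314,  2.12127973]), 'f': np.float64(454.41944432584216), 'R': array([[-0.52308108,  0.56072987, -0.64184749],
       [ 0.85224209,  0.33675443, -0.40034969],
       [-0.00834304, -0.75642479, -0.65402747]])}
```

View pics/top0.png

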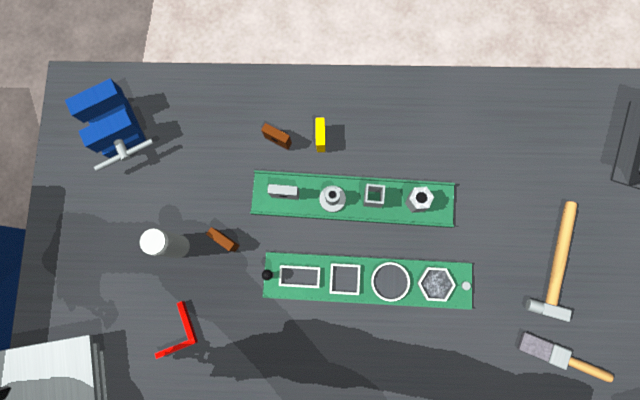

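View pics/scene0.png

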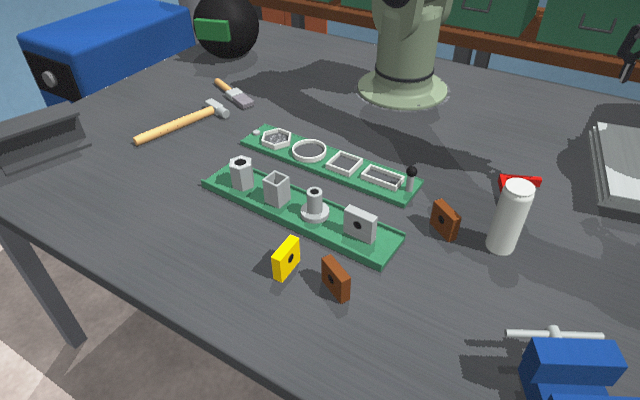

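Top view: the black-ball post is at (267,275), and a grey knob (a decoy) is at (466,286). The pockets run from the black ball: oblong (299,277), square (346,279), round (391,281), hex (437,284). Stock: lug (283,190), boss (332,198), tube (375,194), nut (421,198). Lug look-alikes: brown (276,135), brown (223,239) and yellow (320,133). I choose the grey one standing in the tray. The order is lug, tube, boss, nut. Next, an enlarged crop.

```bash
python3 - <<'E'
import cv2
a=cv2.imread('pics/top0.png')
s=cv2.resize(a[165:235,245:465],None,fx=3.6,fy=3.6,interpolation=cv2.INTER_CUBIC)
k=cv2.resize(a[245:315,255:475],None,fx=3.6,fy=3.6,interpolation=cv2.INTER_CUBIC)
cv2.imwrite('pics/crop1.png',cv2.vconcat([s,k]))
print(s.shape)
E
```

```text
(252, 792, 3)
```

View pics/crop1.png

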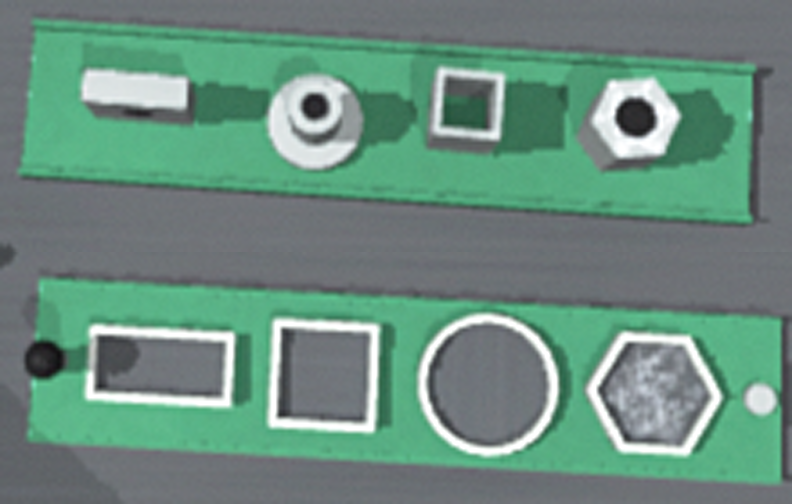

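```bash
cat > m0.py <<'E'
from h import *
f=cam('top')
S=lambda X,Y:(245+X/3.6-.4,165+Y/3.6-.4); K=lambda X,Y:(255+X/3.6-.4,245+(Y-252)/3.6-.4)
def g(n,fn,pts,z):
    P=np.array([ray(f,*fn(*p),z)[:2] for p in pts])*1000
    s=''
    if len(pts)==4:
        e=[P[1]-P[0],P[2]-P[3],P[0]-P[3],P[1]-P[2]]
        s=[(round(np.linalg.norm(x),1),round(np.degrees(np.arctan2(x[1],x[0])),1)) for x in e]
    print(n,P.mean(0).round(1),s); return P
g('lug',S,[(83,69),(188,71),(188,107),(83,103)],.072)
g('boss',S,[(315,107)],.072)
g('tube',S,[(438,67),(505,72),(500,142),(433,137)],.072)
P=g('nut',S,[(592,117),(612,82),(660,80),(681,118),(657,160),(610,157)],.072);print(P[3]-P[0]);g('nutbore',S,[(635,117)],.072)
g('obl',K,[(90,325),(236,332),(233,408),(88,400)],.026)
g('sq',K,[(272,319),(382,323),(376,433),(268,427)],.026)
g('rnd',K,[(419,384),(559,384),(489,313),(489,455)],.026)
P=g('hex',K,[(587,390),(623,332),(686,335),(722,396),(685,454),(617,451)],.026);print(P[3]-P[0])
g('ball',K,[(44,359)],.074)
g('stockfront',S,[(22,177),(752,220)],.02)
g('can',lambda a,b:(a,b),[(153,241)],.15)
E
python3 m0.py
```

```text
lug [646.7 194.5] [(np.float64(63.4), np.float64(-89.9)), (np.float64(63.3), np.float64(-91.0)), (np.float64(20.9), np.float64(2.6)), (np.float64(22.0), np.float64(2.0))]
boss [637.   86.4] 
tube [640.5  -5.5] [(np.float64(40.1), np.float64(-93.2)), (np.float64(39.8), np.float64(-93.1)), (np.float64(42.7), np.float64(-3.5)), (np.float64(42.7), np.float64(-3.9))]
nut [ 633.8 -104.3] 
[  0.50483302 -52.66988776]
nutbore [ 634.9 -104.1] 
obl [461.1 154.2] [(np.float64(89.7), np.float64(-91.3)), (np.float64(88.4), np.float64(-91.6)), (np.float64(45.2), np.float64(0.8)), (np.float64(45.7), np.float64(-0.8))]
sq [458.1  54.9] [(np.float64(67.2), np.float64(-90.7)), (np.float64(65.3), np.float64(-91.6)), (np.float64(64.9), np.float64(-0.9)), (np.float64(66.0), np.float64(-2.5))]
rnd [455.5 -44.7] [(np.float64(84.6), np.float64(-88.5)), (np.float64(84.8), np.float64(-0.0)), (np.float64(58.9), np.float64(45.9)), (np.float64(59.3), np.float64(-134.6))]
hex [ 452.7 -143.7] 
[ -1.49220227 -81.00470931]
ball [463.4 219.3] 
stockfront [589.6  42.1] 
can [522.1 434.7]
```

Call:
drive_tool --steps '[85,27,-25.5,0,-4.5,85,27,-25.5,0,-4.5,85,27,-25.5,0,-4.5,85,27,-25.5,0,-4.5,85,27,-25.5,0,-4.5]' --grip_force 70

```text
clock: 0.57
position: [0.377, 0.4477, 0.2106]
tool_rot: [-1.571, 0.0, 0.778]
force: [0.0, 0.1, -0.7]
grip_width: 0.0851
```

Call:
drive_tool --steps '[85,27,-25.5,0,-4.5,85,27,-25.5,0,-4.5,85,27,-25.5,0,-4.5,85,27,-25.5,0,-4.5,85,27,-25.5,0,-4.5]'

```text
clock: 0.98
position: [0.512, 0.3202, 0.2107]
tool_rot: [-1.571, 0.0, 0.386]
force: [-0.1, 0.8, 1.2]
grip_width: 0.0848
```

Call:
drive_tool --steps '[85,27,-25.5,0,-4.5,85,27,-25.5,0,-4.5,85,22,-25.5,0,-4.5,85,10,-25.5,0,-4.5,85,0,-25.5,0,-4.5]'

```text
clock: 1.4
position: [0.5986, 0.1922, 0.2101]
tool_rot: [-1.572, -0.0, -0.008]
force: [0.7, 0.8, 0.2]
grip_width: 0.0851
```

```bash
python3 - <<'E'
from h import *
import pickle
f=cam('wrist','w1.png'); pickle.dump({k:f[k] for k in f},open('w1.pkl','wb'))
print(f['xyz'],f['f'],monitor.observe()['position'])
for n,p in dict(lug=(.6467,.1945,.072),boss=(.637,.0864,.072),obl=(.4611,.1542,.026),sq=(.4581,.0549,.026)).items(): print(n,proj(f,p))
E
```

```text
[0.59941951 0.26533742 0.37324895] 314.1652088708105 [0.59812008 0.18632251 0.21041627]
lug [np.float64(366.16851961942575), np.float64(173.2308926939993)]
boss [np.float64(353.6778678207123), np.float64(270.7667140152831)]
obl [np.float64(199.18258761426165), np.float64(199.54424777901818)]
sq [np.float64(206.16296693971992), np.float64(274.99895497920477)]
```

View pics/w1.png

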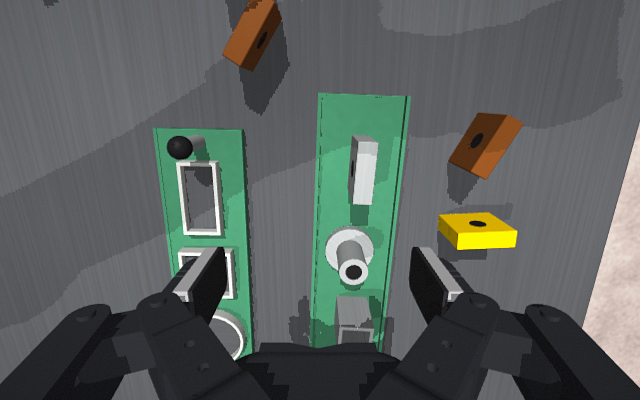

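The wrist view confirms the estimates: lug top (366,171), boss bore (353,271), oblong pocket (200,199), all within about 2 px of my projections. The lug is the grey one in the tray, not the brown or yellow ones. Now I approach it.

Call:
drive_tool --steps '[60,15,0,-15,0,60,15,0,-25,0,60,12,0,-30,0,60,8,0,-20,0,60,0,0,0,0]'

```text
clock: 1.87
position: [0.6457, 0.1935, 0.116]
tool_rot: [-1.573, 0.005, -0.003]
force: [0.1, -0.2, -0.6]
grip_width: 0.0597
```

```bash
python3 -c "
from h import *
cam('wrist');o=monitor.observe();print(o['position'],o['tool_rot'],o['qpos'],o['grip_width'])"
```

```text
[0.64598828 0.19376119 0.11856044] [-1.57236066  0.0035231  -0.00313292] [-0.55824085  0.72228572  0.29052212  1.54369048 -0.24090812  0.91491538
 -0.19123554] 0.060386692901699034
```

Call:
drive_tool --steps '[60,0.5,0.5,-15,0,60,0,0,-20,0,60,0,0,-20,0,60,0,0,-12,0,60,0,0,-5,0]'

```text
clock: 2.33
position: [0.6469, 0.1949, 0.0483]
tool_rot: [-1.571, 0.001, -0.003]
force: [0.2, -0.4, 0.2]
grip_width: 0.0602
```

Call:
drive_tool --steps '[40,0,0,0,0,30,0,0,0,0,22,0,0,0,0,10,0,0,0,0,10,0,0,0,0]'

```text
clock: 2.75
position: [0.6483, 0.1949, 0.0504]
tool_rot: [-1.57, -0.002, -0.003]
force: [-2.0, -1.0, 10.4]
grip_width: 0.0149
```

Call:
drive_tool --steps '[10,0,0,0,0,10,0,0,0,0,10,0,0,0,0,10,0,0,5,0,10,0,0,5,0]'

```text
clock: 3.17
position: [0.6474, 0.1947, 0.0593]
tool_rot: [-1.571, 0.0, -0.003]
force: [-0.0, -0.3, -4.7]
grip_width: 0.0149
```

Call:
drive_tool --steps '[10,0,0,15,0,10,0,0,20,0,10,0,0,15,0,10,0,0,5,0,10,0,0,0,0]'

```text
clock: 3.58
position: [0.6481, 0.1949, 0.1152]
tool_rot: [-1.57, -0.002, -0.003]
force: [0.2, -0.3, -4.5]
grip_width: 0.0152
```

```bash
python3 -c "
from h import *
f=cam('wrist');s=cam('scene');cv2.imwrite('pics/c2.png',cv2.resize(np.hstack([f['frame'][40:400,170:480],s['frame'][100:280,260:440].repeat(2,0).repeat(2,1)])[:,:,::-1],None,fx=1,fy=1));o=monitor.observe();print(o['position'],o['force'],o['grip_width'])"
```

```text
[0.64709716 0.19469975 0.11311268] [-0.34154167  0.72879318 -3.7710701 ] 0.014839934400800836
```

View pics/c2.png

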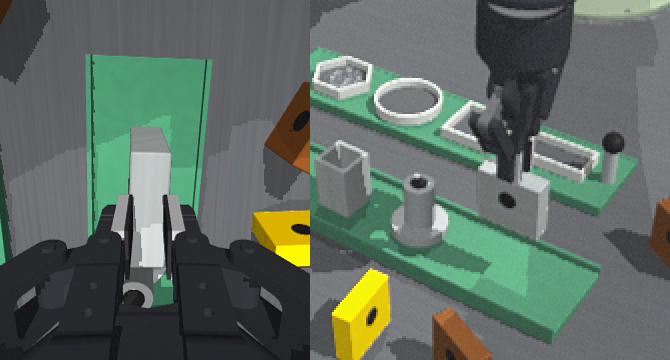

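The lug is held upright at its middle. Now to the oblong pocket.

Call:
drive_tool --steps '[10,-14,-3,0,-0.4,10,-26,-5,0,-0.5,10,-28,-7,0,-0.5,10,-30,-7,0,0,10,-28,-7,0,0]'

```text
clock: 4.1
position: [0.5192, 0.165, 0.1125]
tool_rot: [-1.572, 0.002, -0.027]
force: [0.9, -0.1, -3.2]
grip_width: 0.0149
```

Call:
drive_tool --steps '[10,-26,-6,0,0,10,-20,-4,0,0,10,-10,-1.5,0,0,10,-4,0,-10,0,10,0,0,-15,0]'

```text
clock: 4.52
position: [0.4613, 0.1546, 0.0889]
tool_rot: [-1.57, -0.001, -0.027]
force: [1.4, 0.1, -3.8]
grip_width: 0.0151
```

Call:
drive_tool --steps '[10,0,0,-10,0,10,0,0,-5,0,10,0,0,0,0,10,0,0,0,0,10,0,0,0,0]'

```text
clock: 4.93
position: [0.4619, 0.1542, 0.074]
tool_rot: [-1.571, -0.0, -0.028]
force: [0.4, 0.1, -4.8]
grip_width: 0.015
```

```bash
python3 -c "
from h import *
s=cam('top');o=monitor.observe();print(o['position'],o['tool_rot'],o['force'],o['grip_width'])"
```

```text
[0.46187513 0.15418473 0.074087  ] [-1.57057979e+00 -5.53772911e-04 -2.78235243e-02] [ 0.73870025 -0.25416286 -4.6506043 ] 0.015271042070327362
```

Call:
drive_tool --steps '[10,-0.5,0,-6,0,10,0,0,-5,0,10,0,0,-4,0,10,0,0,-2,0,10,0,0,0,0]'

```text
clock: 5.4
position: [0.4607, 0.154, 0.0561]
tool_rot: [-1.571, 0.001, -0.028]
force: [-0.1, 0.7, -5.0]
grip_width: 0.0149
```

Call:
drive_tool --steps '[10,0,0,-1,0,10,0,0,-1,0,10,0,0,-1,0,10,0,0,0,0,10,0,0,0,0]'

```text
clock: 5.82
position: [0.4614, 0.1544, 0.0544]
tool_rot: [-1.57, -0.001, -0.028]
force: [-2.9, -0.0, 11.8]
grip_width: 0.0147
```

Call:
drive_tool --steps '[20,0,0,0,0,25,0,0,0,0,32,0,0,0,0,40,0,0,0,0,50,0,0,0,0]'

```text
clock: 6.23
position: [0.4611, 0.1542, 0.0537]
tool_rot: [-1.571, -0.0, -0.028]
force: [0.4, 0.4, -0.4]
grip_width: 0.0493
```

Call:
drive_tool --steps '[60,0,0,8,0,60,0,0,20,0,60,0,0,25,0,60,0,0,15,0,60,0,0,2,0]'

```text
clock: 6.65
position: [0.4622, 0.1546, 0.1266]
tool_rot: [-1.569, -0.003, -0.028]
force: [0.7, 0.3, -0.1]
grip_width: 0.0599
```

```bash
python3 -c "
from h import *
s=cam('scene');t=cam('top');cv2.imwrite('pics/c3.png',np.hstack([s['frame'][120:280,220:440].repeat(2,0).repeat(2,1),t['frame'][170:330,245:405].repeat(2,0).repeat(2,1)])[:,:,::-1]);o=monitor.observe();print(o['position'],o['force'],o['grip_width'])"
```

```text
[0.46129124 0.1544323  0.12439862] [-0.24290546  0.56374178 -0.62553926] 0.06022099473121159
```

View pics/c3.png

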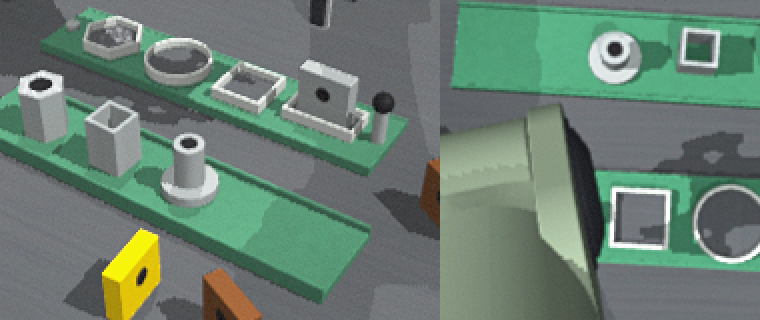

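The lug is seated in the oblong pocket. The hex pocket seems to hold something lumpy, which I'll check later. Tube next.

Call:
drive_tool --steps '[68,12,-11,0,-0.6,68,20,-18,0,-0.6,68,24,-22,0,-0.6,68,26,-23,0,0,68,26,-23,0,0]'

```text
clock: 7.17
position: [0.5694, 0.0561, 0.1227]
tool_rot: [-1.571, 0.002, -0.058]
force: [-0.1, 0.4, -0.1]
grip_width: 0.0683
```

Call:
drive_tool --steps '[68,25,-22,0,0,68,22,-20,0,0,68,16,-14,0,0,68,8.5,-7,0,0,68,0,0,0,0]'

```text
clock: 7.58
position: [0.641, -0.0078, 0.1224]
tool_rot: [-1.572, 0.001, -0.061]
force: [0.1, 0.1, -0.7]
grip_width: 0.068
```

```bash
python3 -c "
from h import *
f=cam('wrist','w4.png');o=monitor.observe();print(o['position'],o['tool_rot'],o['grip_width'])
for p in [(.6405,-.0055,.072),(.6349,-.1041,.072),(.4527,-.1437,.026)]: print(proj(f,p))"
```

```text
[ 0.64002303 -0.006234    0.12249099] [-1.57104128  0.00164201 -0.06005564] 0.06783733179061972
[np.float64(316.40440497231003), np.float64(201.87844131783189)]
[np.float64(317.22653611868856), np.float64(318.07362087592276)]
[np.float64(136.8711275947019), np.float64(330.15943364581597)]
```

View pics/w4.png

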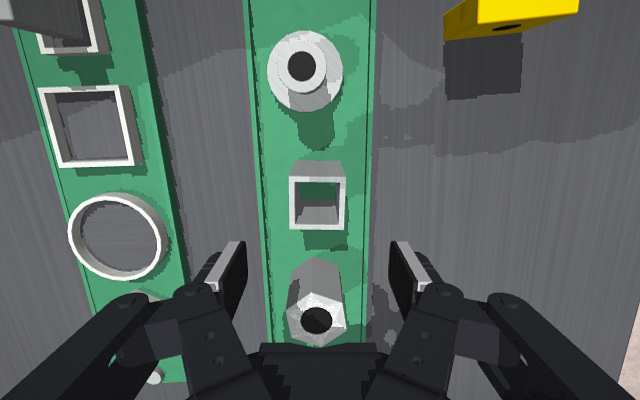

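Tube top at (317,203), where the projection put it; nut bore at (317,319), also a match. Descending on the tube.

Call:
drive_tool --steps '[68,0,0,-15,0,68,0,0,-22,0,68,0,0,-20,0,68,0,0,-14,0,68,0,0,-4.5,0]'

```text
clock: 8.05
position: [0.6386, -0.0045, 0.0459]
tool_rot: [-1.571, 0.003, -0.058]
force: [0.2, -0.2, 0.0]
grip_width: 0.0677
```

Call:
drive_tool --steps '[55,0,0,0,0,45,0,0,0,0,38,0,0,0,0,28,0,0,0,0,28,0,0,0,0]'

```text
clock: 8.47
position: [0.6413, -0.0058, 0.0499]
tool_rot: [-1.57, -0.002, -0.059]
force: [0.8, -0.1, -0.4]
grip_width: 0.028
```

Call:
drive_tool --steps '[28,0,0,0,0,28,0,0,0,0,28,0,0,0,0,28,0,0,5,0,28,0,0,5,0]'

```text
clock: 8.88
position: [0.6404, -0.0059, 0.0585]
tool_rot: [-1.571, 0.0, -0.059]
force: [-0.1, -0.5, 0.5]
grip_width: 0.0282
```

```bash
python3 -c "
from h import *
f=cam('wrist');s=cam('scene');cv2.imwrite('pics/c5.png',np.hstack([f['frame'][40:400,160:480],s['frame'][120:280,180:360].repeat(2,0).repeat(2,1)[:360,:360] if 0 else s['frame'][110:290,180:360].repeat(2,0).repeat(2,1)])[:,:,::-1]);o=monitor.observe();print(o['position'],o['force'],o['grip_width'])"
```

```text
[ 0.64120435 -0.00590332  0.05934055] [ 0.39584094 -1.20303376 -0.2200653 ] 0.028115631163690973
```

View pics/c5.png

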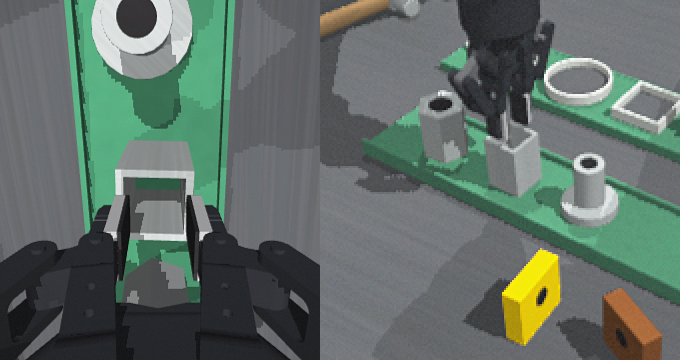

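Call:
drive_tool --steps '[24,0,0,0,0,18,0,0,0,0,10,0,0,0,0,10,0,0,0,0,10,0,0,0,0]'

```text
clock: 9.4
position: [0.6404, -0.0058, 0.0581]
tool_rot: [-1.571, 0.0, -0.059]
force: [0.0, -0.1, -0.1]
grip_width: 0.0099
```

```bash
python3 -c "
from h import *
f=cam('wrist');s=cam('scene');a=f['frame'][200:320,240:400];b=s['frame'][155:275,200:320]
cv2.imwrite('pics/c6.png',np.hstack([cv2.resize(a,None,fx=2.8,fy=2.8),cv2.resize(b,None,fx=2.8,fy=2.8)])[:,:,::-1]);o=monitor.observe();print(o['position'],o['force'],o['grip_width'])"
```

```text
[ 0.64045473 -0.00586348  0.05812486] [-0.8197126   0.25177944 -0.79460897] 0.010056332432511821
```

View pics/c6.png

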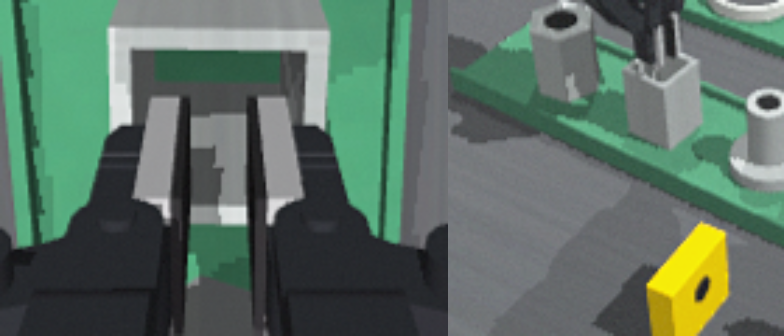

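```bash
python3 -c "
from h import *
f=cam('wrist');o=monitor.observe();p=o['position'];print(p,f['xyz'],f['R'].round(3).tolist())
for dz in [-.014,0,.005,.02,.03]: print(dz,proj(f,p+[0,0,dz]), 'crop',[(a-b)*2.8 for a,b in zip(proj(f,p+[0,0,dz]),(240,200))])
f=cam('scene')
for dz in [-.014,0,.005,.02,.03]: print(dz,proj(f,p+[0,0,dz]), 'crop',[(a-b)*2.8 for a,b in zip(proj(f,p+[0,0,dz]),(200,155))])
print('tube top corners',[proj(f,(.6405+a,-.0055+b,.072)) for a,b in ((.02,.02),(.02,-.02),(-.02,-.02),(-.02,.02))])
"
```

```text
[ 0.64042694 -0.00586446  0.05810309] [0.6450055  0.06706367 0.22133162] [[0.998, -0.058, -0.017], [-0.06, -0.956, -0.288], [0.0, 0.288, -0.958]]
-0.014 [np.float64(317.1751983008475), np.float64(224.36931989467573)] crop [np.float64(216.09055524237303), np.float64(68.23409570509203)]
0 [np.float64(317.1528183201982), np.float64(233.8683822208313)] crop [np.float64(216.02789129655497), np.float64(94.83147021832765)]
0.005 [np.float64(317.143982767552), np.float64(237.61858498407136)] crop [np.float64(216.00315174914564), np.float64(105.33203795539981)]
0.02 [np.float64(317.1142672827017), np.float64(250.23116258493457)] crop [np.float64(215.91994839156473), np.float64(140.64725523781678)]
0.03 [np.float64(317.0912660875386), np.float64(259.9938960677695)] crop [np.float64(215.85554504510807), np.float64(167.98290898975466)]
-0.014 [np.float64(276.2752462214896), np.float64(186.98887597860738)] crop [np.float64(213.57068942017094), np.float64(89.56885274010067)]
0 [np.float64(275.77997936342615), np.float64(181.73032662910845)] crop [np.float64(212.1839422175932), np.float64(74.84491456150364)]
0.005 [np.float64(275.60076746160144), np.float64(179.8275249083398)] crop [np.float64(211.682148892484), np.float64(69.51706974335143)]
0.02 [np.float64(275.05559568135226), np.float64(174.03910465828744)] crop [np.float64(210.15566790778632), np.float64(53.30949304320484)]
0.03 [np.float64(274.6857347915226), np.float64(170.11206671913718)] crop [np.float64(209.1200574162632), np.float64(42.31378681358409)]
tube top corners [[np.float64(277.6142047673984), np.float64(184.7398578053374)], [np.float64(261.75244845686245), np.float64(178.51905592680143)], [np.float64(273.2848040674491), np.float64(168.584360067539)], [np.float64(288.910257217426), np.float64(174.46666028923343)]]
```

Closed to 10 mm, the fingers ended above the tube rather than around it. The wrist view puts the fingertips about 30 mm higher than the stated geometry, so the lug was only held near its top. I'll raise, reopen, go down about 38 mm further than before, and check by force and picture.

Call:
drive_tool --steps '[10,0,0,15,0,10,0,0,15,0,40,0,0,5,0,68,0,0,0,0,68,0,0,0,0]'

```text
clock: 10.02
position: [0.6404, -0.0058, 0.0929]
tool_rot: [-1.571, -0.0, -0.059]
force: [0.4, 0.0, -0.6]
grip_width: 0.0456
```

Call:
drive_tool --steps '[68,0,0,-15,0,68,0,0,-15,0,68,0,0,-14,0,68,0,0,-8,0,68,0,0,-3,0]'

```text
clock: 10.43
position: [0.6395, -0.0059, 0.0362]
tool_rot: [-1.571, 0.003, -0.059]
force: [-0.0, -0.6, 0.4]
grip_width: 0.0679
```

Call:
drive_tool --steps '[68,0,0,-8,0,68,0,0,-8,0,68,0,0,-5,0,68,0,0,-2,0,68,0,0,0,0]'

```text
clock: 10.85
position: [0.6403, -0.0058, 0.0148]
tool_rot: [-1.571, 0.0, -0.059]
force: [-0.1, -0.2, -0.0]
grip_width: 0.0683
```

```bash
python3 -c "
from h import *
f=cam('wrist');s=cam('scene');a=f['frame'][150:400,180:450];b=s['frame'][155:275,200:320]
cv2.imwrite('pics/c7.png',np.hstack([cv2.resize(a,None,fx=1.6,fy=1.6),cv2.resize(b,(400,400))])[:,:,::-1]);o=monitor.observe();print(o['position'],o['force'],o['grip_width'])"
```

```text
[ 0.64066781 -0.00588555  0.01544418] [ 0.63842397  0.12527032 -0.06906006] 0.06823932280712755
```

View pics/c7.png

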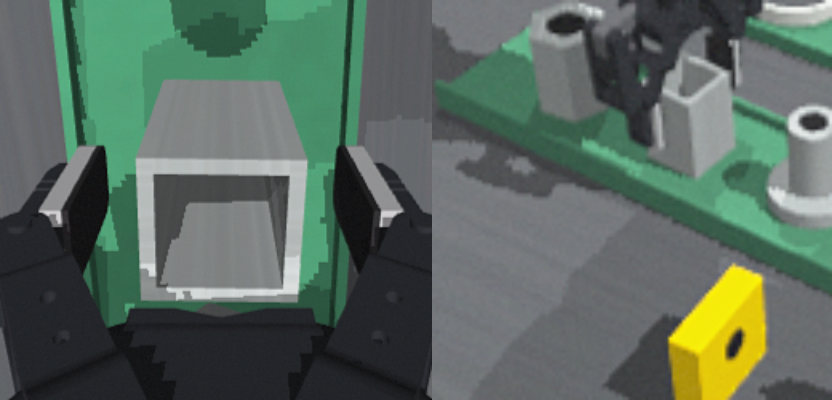

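The fingers now straddle the tube, with tips well below its top. Closing.

Call:
drive_tool --steps '[58,0,0,0,0,48,0,0,0,0,42,0,0,0,0,30,0,0,0,0,30,0,0,0,0]'

```text
clock: 11.37
position: [0.6407, -0.0058, 0.0157]
tool_rot: [-1.571, -0.0, -0.059]
force: [-2.8, -0.5, 6.1]
grip_width: 0.0396
```

Call:
drive_tool --steps '[30,0,0,0,0,30,0,0,0,0,30,0,0,4,0,30,0,0,6,0,30,0,0,0,0]'

```text
clock: 11.78
position: [0.641, -0.0059, 0.0264]
tool_rot: [-1.571, -0.001, -0.059]
force: [0.5, 0.1, -2.3]
grip_width: 0.0393
```

Call:
drive_tool --steps '[30,0,0,12,0,30,0,0,20,0,30,-8,2,12,0.6,30,-18,6,4,0.6,30,-25,8,0,0.6]'

```text
clock: 12.2
position: [0.5906, 0.0097, 0.0751]
tool_rot: [-1.571, -0.003, -0.028]
force: [-0.4, 0.0, -2.9]
grip_width: 0.0394
```

Call:
drive_tool --steps '[30,-28,9,0,0,30,-29,10,0,0,30,-28,10,0,0,30,-24,8,0,0,30,-15,5,0,0]'

```text
clock: 12.62
position: [0.4631, 0.0529, 0.0739]
tool_rot: [-1.57, 0.001, -0.027]
force: [0.7, 0.3, -3.1]
grip_width: 0.0398
```

Call:
drive_tool --steps '[30,-7.5,2.5,-6,0,30,0,0,-12,0,30,0,0,-10,0,30,0,0,-2,0,30,0,0,0,0]'

```text
clock: 13.03
position: [0.4581, 0.0542, 0.0426]
tool_rot: [-1.571, 0.001, -0.028]
force: [0.1, 0.1, -2.5]
grip_width: 0.0393
```

```bash
python3 -c "
from h import *
f=cam('wrist','w8.png');o=monitor.observe();print(o['position'],o['tool_rot'],o['force'],o['grip_width'])"
```

```text
[0.45828896 0.0542532  0.04297741] [-1.57113029e+00  4.84492831e-04 -2.83063785e-02] [-0.12979117 -0.36865335 -2.85025522] 0.03927269282159395
```

View pics/w8.png

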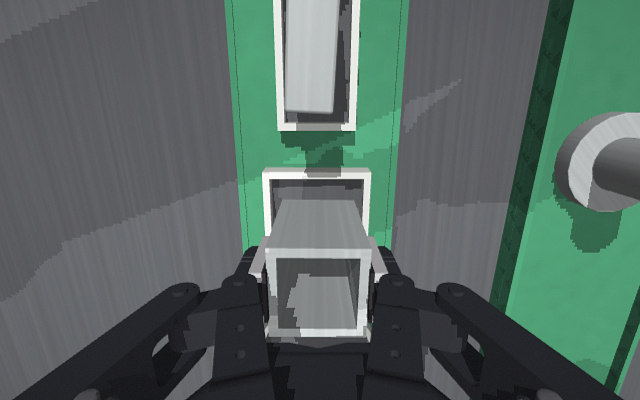

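The tube is lined up over the square pocket (rim (262–371, 168–250)). Lowering.

Call:
drive_tool --steps '[30,0,0.5,-7,0,30,0,0,-7,0,30,0,0,-4,0,30,0,0,-2,0,30,0,0,0,0]'

```text
clock: 13.5
position: [0.4577, 0.055, 0.0227]
tool_rot: [-1.571, 0.001, -0.028]
force: [-0.4, -0.6, -2.6]
grip_width: 0.0389
```

Call:
drive_tool --steps '[30,0,0,-1,0,30,0,0,-1,0,30,0,0,-1,0,30,0,0,0,0,30,0,0,0,0]'

```text
clock: 13.92
position: [0.458, 0.0552, 0.0203]
tool_rot: [-1.571, -0.0, -0.028]
force: [0.6, -0.1, -2.9]
grip_width: 0.0391
```

Call:
drive_tool --steps '[30,0,0,-0.7,0,30,0,0,-0.7,0,30,0,0,-0.5,0,30,0,0,0,0,30,0,0,0,0]'

```text
clock: 14.33
position: [0.4581, 0.0552, 0.0195]
tool_rot: [-1.57, -0.001, -0.028]
force: [-9.2, -0.8, 39.5]
grip_width: 0.0395
```

Call:
drive_tool --steps '[40,0,0,0.4,0,44,0,0,0,0,50,0,0,0,0,58,0,0,0,0,66,0,0,0,0]'

```text
clock: 14.75
position: [0.458, 0.0552, 0.0186]
tool_rot: [-1.571, 0.0, -0.028]
force: [-0.7, -0.7, 0.7]
grip_width: 0.0656
```

Call:
drive_tool --steps '[68,0,0,15,0,68,0,0,25,0,68,0,0,30,0,68,0,0,12,0,68,0,0,0,0]'

```text
clock: 15.17
position: [0.4593, 0.0555, 0.103]
tool_rot: [-1.57, -0.004, -0.028]
force: [1.5, 0.5, 0.3]
grip_width: 0.0679
```

Call:
drive_tool --steps '[60,14,2,0,0,60,24,4,0,0,60,28,5,0,0,60,28,5,0,0,60,28,5,0,0]'

```text
clock: 15.58
position: [0.5809, 0.0764, 0.0997]
tool_rot: [-1.571, 0.001, -0.027]
force: [-0.9, 0.6, 0.7]
grip_width: 0.0601
```

Call:
drive_tool --steps '[60,26,5,0,0,60,18,3,0,0,60,9,2,0,0,60,4,0,0,0,60,0,0,0,0]'

```text
clock: 16.0
position: [0.6369, 0.0859, 0.0995]
tool_rot: [-1.571, 0.001, -0.028]
force: [-0.5, -0.3, 0.4]
grip_width: 0.0602
```

```bash
python3 -c "
from h import *
f=cam('wrist');s=cam('scene');t=cam('top');a=f['frame'][100:350,200:440];b=s['frame'][110:200,240:420]
o=monitor.observe();print(o['position'],o['tool_rot'],o['force'],o['grip_width'])
q=proj(f,(.637,.0864,.072));print(q,[(q[0]-200)*1.2,(q[1]-100)*1.2])
k=t['frame'][255:310,265:475]
R=np.vstack([cv2.resize(b,(460,230)),cv2.resize(k,(460,120))])
cv2.imwrite('pics/c9.png',np.hstack([cv2.resize(a,(288,300)),R[:300]])[:,:,::-1] if 0 else np.hstack([cv2.resize(a,(336,350)),R])[:,:,::-1])
q=proj(f,(.637,.0864,.072));print([(q[0]-200)*1.4,(q[1]-100)*1.4])"
```

```text
[0.63615739 0.08593611 0.10036933] [-1.57087927e+00  8.54053837e-04 -2.78085906e-02] [ 0.99808522 -1.00849238 -0.03846057] 0.059603134231001054
[np.float64(317.3833977429308), np.float64(215.69859031206192)] [np.float64(140.86007729151697), np.float64(138.8383083744743)]
[np.float64(164.33675684010313), np.float64(161.9780264368867)]
```

View pics/c9.png

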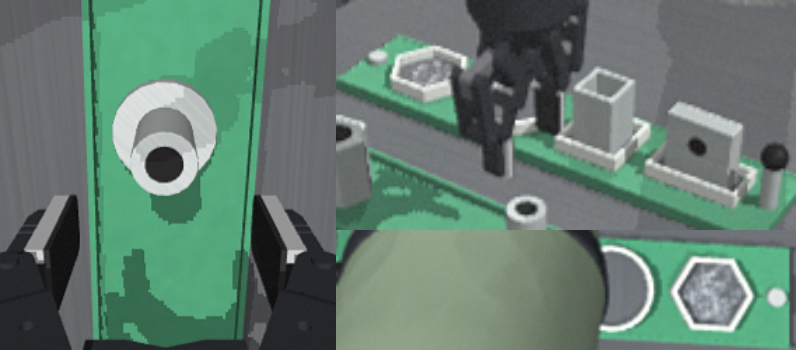

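Boss bore seen at (164,165) in the crop against (164,162) predicted, so about 1 mm further toward −y. The tube and lug are seated. The hex pocket's floor looks mottled, and I'll inspect it before placing the nut. Descending on the boss.

Call:
drive_tool --steps '[60,0.5,-1,-15,0,60,0,0,-22,0,60,0,0,-22,0,60,0,0,-15,0,60,0,0,-8,0]'

```text
clock: 16.57
position: [0.636, 0.085, 0.017]
tool_rot: [-1.571, 0.002, -0.028]
force: [0.5, 0.2, 0.1]
grip_width: 0.0598
```

Call:
drive_tool --steps '[50,0,0,0,0,40,0,0,0,0,34,0,0,0,0,22,0,0,0,0,22,0,0,0,0]'

```text
clock: 16.98
position: [0.6376, 0.0852, 0.0201]
tool_rot: [-1.57, -0.001, -0.028]
force: [-3.3, -0.4, 8.0]
grip_width: 0.0298
```

Call:
drive_tool --steps '[22,0,0,0,0,22,0,0,0,0,22,0,0,4,0,22,0,0,6,0,22,0,0,0,0]'

```text
clock: 17.4
position: [0.6382, 0.0853, 0.0303]
tool_rot: [-1.57, -0.002, -0.028]
force: [-0.8, 0.2, -4.9]
grip_width: 0.0296
```

Call:
drive_tool --steps '[22,0,0,14,0,22,0,0,22,0,22,-4,-10,14,0,22,-12,-18,5,0,22,-20,-22,0,0]'

```text
clock: 17.82
position: [0.6032, 0.0359, 0.086]
tool_rot: [-1.57, -0.004, -0.026]
force: [-0.8, -0.8, -6.6]
grip_width: 0.0296
```

Call:
drive_tool --steps '[22,-26,-22,0,0,22,-28,-20,0,0,22,-28,-16,0,0,22,-28,-12,0,0,22,-22,-7,0,0]'

```text
clock: 18.23
position: [0.4674, -0.0434, 0.0846]
tool_rot: [-1.571, -0.0, -0.029]
force: [-0.1, -0.6, -5.6]
grip_width: 0.0296
```

Call:
drive_tool --steps '[22,-10,-3,-5,0,22,-4,0,-12,0,22,0,0,-14,0,22,0,0,-6,0,22,0,0,0,0]'

```text
clock: 18.65
position: [0.4553, -0.0448, 0.0464]
tool_rot: [-1.571, 0.001, -0.028]
force: [-0.7, 0.3, -4.9]
grip_width: 0.0298
```

```bash
python3 -c "
from h import *
f=cam('wrist','w10.png');o=monitor.observe();print(o['position'],o['tool_rot'],o['force'],o['grip_width'])"
```

```text
[ 0.45557135 -0.04490918  0.04692316] [-1.57078086e+00  4.13651118e-04 -2.77143177e-02] [ 0.37782778 -0.42349014 -5.54223047] 0.02981356480892909
```

View pics/w10.png

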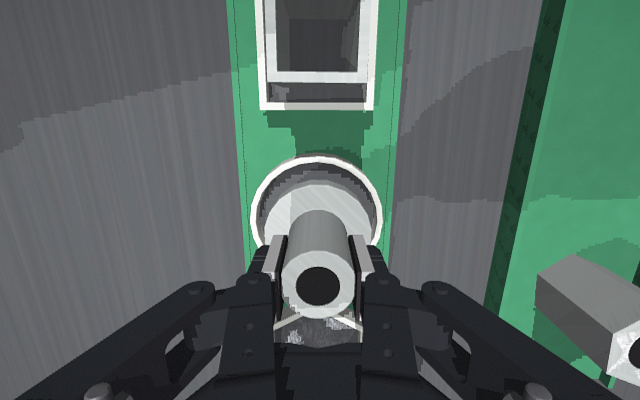

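The boss flange is centred over the round pocket (rim (250–382)). Lowering.

Call:
drive_tool --steps '[22,0,0,-7,0,22,0,0,-7,0,22,0,0,-4,0,22,0,0,-2,0,22,0,0,0,0]'

```text
clock: 19.12
position: [0.4553, -0.0449, 0.0262]
tool_rot: [-1.571, 0.001, -0.028]
force: [-0.5, 1.0, -5.8]
grip_width: 0.0292
```

Call:
drive_tool --steps '[22,0,0,-0.8,0,22,0,0,-0.6,0,22,0,0,0,0,22,0,0,-0.6,0,22,0,0,0,0]'

```text
clock: 19.53
position: [0.4556, -0.0448, 0.0248]
tool_rot: [-1.571, -0.0, -0.028]
force: [-0.7, 0.2, -6.0]
grip_width: 0.0297
```

Call:
drive_tool --steps '[22,0,0,-0.5,0,22,0,0,-0.4,0,22,0,0,-0.3,0,22,0,0,0,0,22,0,0,0,0]'

```text
clock: 19.95
position: [0.4556, -0.0448, 0.024]
tool_rot: [-1.57, -0.0, -0.028]
force: [-3.9, -0.0, 14.4]
grip_width: 0.0296
```

Contact at the expected height. Releasing, retreating, and taking a close look into the hex pocket.

Call:
drive_tool --steps '[32,0,0,0.2,0,36,0,0,0,0,44,0,0,0,0,54,0,0,0,0,62,0,0,0,0]'

```text
clock: 20.37
position: [0.4556, -0.0449, 0.0237]
tool_rot: [-1.571, -0.0, -0.028]
force: [-0.2, -0.1, -0.1]
grip_width: 0.0621
```

Call:
drive_tool --steps '[68,0,0,15,0,68,0,0,25,0,68,0,0,30,0,68,0,0,22,0,68,0,0,8,0]'

```text
clock: 20.78
position: [0.4565, -0.0449, 0.1263]
tool_rot: [-1.57, -0.003, -0.028]
force: [0.4, -0.3, 0.0]
grip_width: 0.068
```

Call:
drive_tool --steps '[68,0,-20,0,0,68,0,-35,0,0,68,0,-40,0,0,68,0,-40,0,0,68,0,-25,0,0]'

```text
clock: 21.2
position: [0.4548, -0.2085, 0.1235]
tool_rot: [-1.572, -0.0, -0.03]
force: [-0.0, -0.1, -0.1]
grip_width: 0.0683
```

```bash
python3 -c "
from h import *
f=cam('wrist');o=monitor.observe();print(o['position'],o['force'])
q=proj(f,(.4527,-.1437,.016));print(q);u,v=map(int,q);t=cam('scene')
cv2.imwrite('pics/c11.png',np.hstack([cv2.resize(f['frame'][max(v-90,0):v+90,u-90:u+90],(400,400)),cv2.resize(t['frame'][115:195,235:315],(400,400),interpolation=cv2.INTER_CUBIC)])[:,:,::-1])"
```

```text
[ 0.45445184 -0.21219221  0.1236042 ] [-3.78403155 -5.44304652 -0.66382042]
[np.float64(312.3706897341592), np.float64(108.987936072364)]
```

View pics/c11.png

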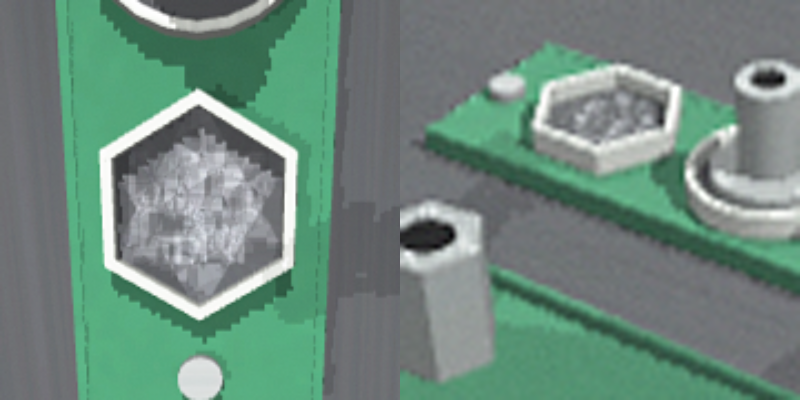

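```bash
python3 -c "
from h import *
f=cam('wrist');t=cam('top');s=cam('scene')
for z in (.012,.016,.021,.026,.032):
  print(z,*[(ray(c,u,v,z)*1000)[:2].round(1) for c,u,v in ((f,311.5,114.5),(t,436.6,284.4),(s,275.6,138.4))])
P=lambda z,r:[[int(round(x)) for x in ((proj(s,(.4527+r*np.cos(a),-.1437+r*np.sin(a),z))-np.array([235,115]))*5+[400,0])] for a in np.radians(np.arange(30,390,60)-1.6)]
print('floor in',P(.016,.0358));print('rim in',P(.026,.0358))
Q=lambda z,r:[[int(round(x)) for x in ((proj(f,(.4527+r*np.cos(a),-.1437+r*np.sin(a),z))-np.array([312-90,108-90]))*400/180)] for a in np.radians(np.arange(30,390,60)-1.6)]
print('w floor',Q(.016,.0358));print('w rim',Q(.026,.0358))
"
```

```text
0.012 [ 451.8 -149.1] [ 451.1 -148. ] [ 448.6 -149.5]
0.016 [ 451.9 -148.9] [ 451.1 -147.1] [ 453.6 -145.6]
0.021 [ 452.  -148.6] [ 451.2 -145.9] [ 459.8 -140.7]
0.026 [ 452.1 -148.4] [ 451.2 -144.8] [ 465.9 -135.7]
0.032 [ 452.2 -148.1] [ 451.3 -143.4] [ 473.4 -129.8]
floor in [[598, 157], [664, 138], [672, 100], [616, 80], [551, 97], [541, 135]]
rim in [[596, 139], [663, 121], [671, 83], [615, 63], [550, 80], [539, 118]]
w floor [[285, 149], [199, 97], [115, 150], [120, 249], [202, 295], [282, 248]]
w rim [[287, 148], [199, 94], [112, 149], [116, 252], [201, 300], [285, 251]]
```

All three views put the mottled patch at pocket-floor level (z about 13–16 mm), so it is thin at most. The nut's contact height will show whether anything obstructs. Going for the nut.

Call:
drive_tool --steps '[68,12,7,0,0.5,68,22,12,0,0.5,68,26,14,0,0.5,68,27,15,0,0,68,27,15,0,0]'

```text
clock: 21.87
position: [0.5712, -0.1389, 0.1236]
tool_rot: [-1.57, -0.0, 0.001]
force: [-0.0, 0.1, 0.3]
grip_width: 0.0682
```

Call:
drive_tool --steps '[68,26,15,0,0,68,22,13,0,0,68,12,7,0,0,68,5,3,0,0,68,0,0,0,0]'

```text
clock: 22.28
position: [0.6352, -0.1014, 0.1231]
tool_rot: [-1.57, 0.0, 0.002]
force: [-1.1, 0.4, -0.8]
grip_width: 0.0684
```

```bash
python3 -c "
from h import *
f=cam('wrist','w12.png');o=monitor.observe();print(o['position'],o['tool_rot'],o['force'],o['grip_width'])
q=proj(f,(.6349,-.1041,.072));print(q)
g=cv2.cvtColor(f['frame'],cv2.COLOR_RGB2GRAY);u,v=map(int,q)
m=(g[v-15:v+15,u-15:u+15]<45).astype('uint8');M=cv2.moments(m,True);print(M['m00'],u-15+M['m10']/M['m00'],v-15+M['m01']/M['m00'])"
```

```text
[ 0.63418767 -0.10282516  0.12330614] [-1.57075343e+00  7.83169819e-04  1.69085905e-04] [-0.66648366 -0.41595613  0.67518322] 0.06800018547238204
[np.float64(316.9385683918695), np.float64(208.12014218015582)]
763.0 315.6002621231979 209.16775884665793
```

Call:
drive_tool --steps '[68,0.3,-1.2,-18,0,68,0,0,-26,0,68,0,0,-28,0,68,0,0,-20,0,68,0,0,-8,0]'

```text
clock: 22.75
position: [0.6324, -0.1054, 0.0212]
tool_rot: [-1.571, 0.004, -0.002]
force: [-1.0, -0.6, 0.2]
grip_width: 0.0681
```

Call:
drive_tool --steps '[68,0,0,-5,0,68,0,0,-3,0,58,0,0,0,0,52,0,0,0,0,46,0,0,0,0]'

```text
clock: 23.17
position: [0.6351, -0.1052, 0.017]
tool_rot: [-1.571, -0.001, -0.001]
force: [-4.6, 1.2, 7.3]
grip_width: 0.0466
```

Call:
drive_tool --steps '[34,0,0,0,0,34,0,0,0,0,34,0,0,0,0,34,0,0,0,0,34,0,0,0,0]'

```text
clock: 23.58
position: [0.6352, -0.1051, 0.0172]
tool_rot: [-1.571, -0.001, -0.001]
force: [-4.1, 0.8, 9.8]
grip_width: 0.046
```

Call:
drive_tool --steps '[34,0,0,4,0,34,0,0,6,0,34,0,0,14,0,34,0,0,16,0,34,0,0,4,0]'

```text
clock: 24.0
position: [0.6361, -0.1054, 0.0629]
tool_rot: [-1.571, -0.003, -0.002]
force: [0.5, -0.4, -4.3]
grip_width: 0.0459
```

Call:
drive_tool --steps '[34,-10,-4,6,-0.5,34,-20,-6,4,-0.5,34,-26,-7,0,-0.5,34,-28,-7,0,0,34,-28,-6,0,0]'

```text
clock: 24.42
position: [0.521, -0.1355, 0.0699]
tool_rot: [-1.571, 0.0, -0.028]
force: [1.1, -1.0, -4.2]
grip_width: 0.0457
```

Call:
drive_tool --steps '[34,-28,-5,0,0,34,-23,-3,0,0,34,-13,-0.6,0,0,34,-6.4,0,-6,0,34,0,0,-12,0]'

```text
clock: 24.83
position: [0.4518, -0.1439, 0.0525]
tool_rot: [-1.571, -0.002, -0.029]
force: [0.9, -0.5, -4.9]
grip_width: 0.046
```

Call:
drive_tool --steps '[34,0,0,-10,0,34,0,0,-4,0,34,0,0,0,0,34,0,0,0,0,34,0,0,0,0]'

```text
clock: 25.25
position: [0.4527, -0.1437, 0.0379]
tool_rot: [-1.571, -0.0, -0.028]
force: [-0.3, 1.0, -5.1]
grip_width: 0.0459
```

```bash
python3 -c "
from h import *
f=cam('wrist');s=cam('scene');o=monitor.observe();print(o['position'],o['tool_rot'],o['force'],o['grip_width'])
cv2.imwrite('pics/c13.png',np.hstack([cv2.resize(f['frame'][100:400,170:470],(400,400)),cv2.resize(s['frame'][90:190,235:335],(400,400),interpolation=cv2.INTER_CUBIC)])[:,:,::-1])"
```

```text
[ 0.4527108  -0.14369796  0.0380012 ] [-1.57094431e+00 -5.63468191e-04 -2.75652009e-02] [-0.97111738 -0.42219981 -5.18318195] 0.04559196983959389
```

View pics/c13.png

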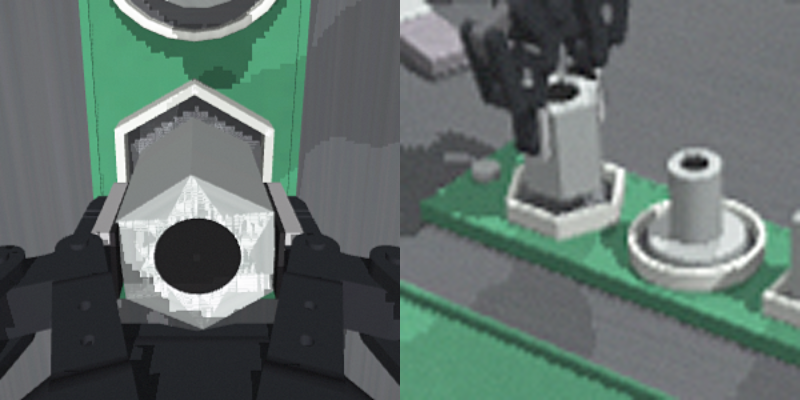

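The nut's top shows the same mottling, so it is a rendering artefact of coplanar hex faces and the pocket is empty. The nut is aligned with the pocket; lowering.

Call:
drive_tool --steps '[34,0,0,-6,0,34,0,0,-5,0,34,0,0,-3,0,34,0,0,-1,0,34,0,0,0,0]'

```text
clock: 25.77
position: [0.4521, -0.1436, 0.0223]
tool_rot: [-1.571, 0.001, -0.028]
force: [-0.2, -0.2, -4.8]
grip_width: 0.0457
```

Call:
drive_tool --steps '[34,0,0,-0.7,0,34,0,0,-0.6,0,34,0,0,-0.4,0,34,0,0,0,0,34,0,0,0,0]'

```text
clock: 26.18
position: [0.4525, -0.1437, 0.0212]
tool_rot: [-1.571, -0.0, -0.028]
force: [-1.2, 1.3, 0.8]
grip_width: 0.046
```

Contact at 21.2 mm, as expected (17 + 4). Releasing and retreating.

Call:
drive_tool --steps '[34,0,0,-0.3,0,46,0,0,0,0,50,0,0,0,0,58,0,0,0,0,68,0,0,0,0]'

```text
clock: 26.6
position: [0.4526, -0.1437, 0.0208]
tool_rot: [-1.571, -0.0, -0.028]
force: [0.4, 0.7, 1.4]
grip_width: 0.0677
```

Call:
drive_tool --steps '[72,0,0,12,0,72,0,0,25,0,72,0,0,35,0,72,0,0,35,0,72,0,0,20,0]'

```text
clock: 27.02
position: [0.4531, -0.1441, 0.1507]
tool_rot: [-1.571, -0.003, -0.028]
force: [1.2, 0.7, -0.1]
grip_width: 0.0721
```

Call:
drive_tool --steps '[72,0,-20,10,0,72,0,-35,10,0,72,0,-40,0,0,72,0,-40,0,0,72,0,-20,0,0]'

```text
clock: 27.43
position: [0.4516, -0.3032, 0.1681]
tool_rot: [-1.573, -0.001, -0.03]
force: [-0.6, -0.1, -0.3]
grip_width: 0.072
```

Call:
drive_tool --steps '[72,10,-20,0,0,72,10,-20,0,0,72,0,-10,0,0,72,0,0,0,0,72,0,0,0,0]'

```text
clock: 27.85
position: [0.4718, -0.3485, 0.1673]
tool_rot: [-1.57, 0.001, -0.028]
force: [-0.6, 0.6, -0.2]
grip_width: 0.072
```

```bash
python3 -c "
from h import *
t=cam('top');s=cam('scene');o=monitor.observe();print(o['position'],o['force'],o['grip_width'],o['clock'])
cv2.imwrite('pics/c14.png',np.vstack([cv2.resize(s['frame'][100:220,230:440],(700,400),interpolation=cv2.INTER_CUBIC),cv2.resize(t['frame'][245:305,255:480],(700,187),interpolation=cv2.INTER_CUBIC)])[:,:,::-1])"
```

```text
[ 0.47219273 -0.34753946  0.16761891] [ 0.41500829  0.58542895 -0.15653694] 0.07220765042686428 27.95
```

View pics/c14.png

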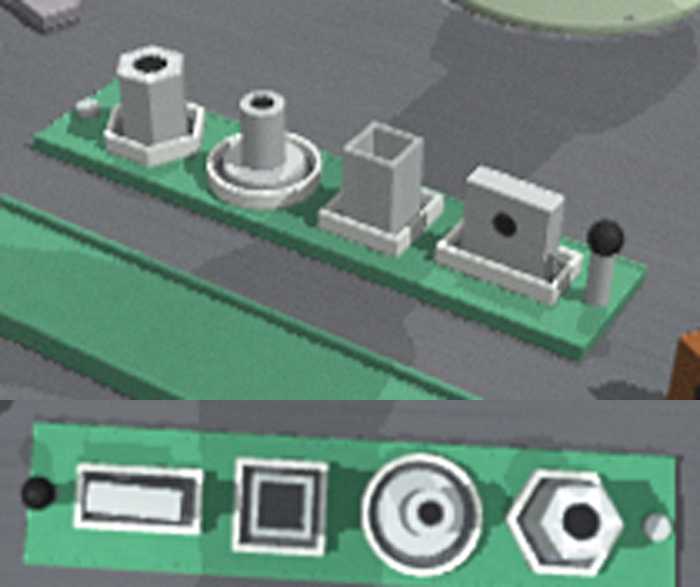

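All four stand seated, with lug, tube, boss and nut running from the black ball. The sideways offset of the tall tops is perspective. Handing in.

```bash
python3 -c "
from h import *
t=cam('top');print('can top pred',proj(t,(.5221,.4347,.15)))
g=t['frame'][220:262,130:175].min(2);ys,xs=np.where(g>225);print('can seen',130+xs.mean(),220+ys.mean())
print(workorder.job_done())"
```

```text
can top pred [np.float64(152.98575070187582), np.float64(240.98842732924317)]
can seen 151.98993963782695 241.09859154929578
the job is handed in; nothing more can be done
None
```

I moved all four parts to their own pockets in the order asked, starting at the black ball: lug, tube, boss, nut. I let go of each part before going on to the next, and handed the job in at about 28 s on the robot's clock.

**Last checks:**
- The final scene and top pictures show all four upright inside their pockets.
- Each part touched the pocket floor about 4 mm above its height in the stock rack, which is the expected seat height.
- The gripper was clear, with no force beyond sensor noise on the tool.
- The spray can's cap was within about 1 px of where it stood at the start.

**What did not go as expected:**
- **Fingertip height:** the fingertips stood roughly 30 mm higher than the given geometry implies. The lug was therefore held only near its top, though it was set down cleanly. My first close on the tube passed above it and did not move it. I then gripped lower for the tube, boss and nut.
- **Tube set-down force:** setting the tube down peaked at about 40 N on the wrist, through the held part. That is well under the 120 N wrist limit, and the 40 N limit is for the arm or gripper body pressing on something.
- **Mottled hex pocket floor:** it looked like debris, but the nut's top showed the same pattern and the nut seated at the normal height, so I took it to be a rendering artefact.

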